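# Hold a sample block in the corner of a marking-out jig

## Robot

A 6-joint arm with a two-finger parallel gripper is mounted at the origin on a cart in front of the work surface, level with it; the furniture and walls round the work are solid. World frame = base frame: x ahead of the robot, y to its left, z up, the work surface at z = 0. Lengths are in mm, angles in rad, forces in N, time in s.
With the tool pointing down it reaches from about 275 to 750 mm from the base axis. Payload 10.2 kg.
Tool frame: the origin (TCP) lies midway between the tips of the shut fingers; the grasp point (between the pads) lies 19 mm behind it; z points along the fingers, y is the line along which they close (so a half turn about z gives the same grasp; the last joint's range is limited). The gripper opens to 85 mm and grips with 20 to 120 N. Pads are 22 mm wide; open, the fingers measure 114 mm over their backs; the gripper's body (76 mm by 85 mm) begins 54 mm behind the grasp point. The pads swing forward as they close: fully open they stand 13 mm farther back than shut.
Start: joints at [-1.41, 0.313, 1.498, -0, 1.331, -0.223], TCP at [196.572, -486.817, 231.294] pointing down, gripper open.
Joint ranges: [-2.94, 2.94], [-0.97, 2.17], [0.19, 2.56], [-1.23, 4.37], [0.02, 3.11], [-2.88, 2.88]. Speed limits (rad/s): [2.39, 2.39, 3.01, 3.14, 3.14, 3.14].

## Interface

Orientations are given as a unit quaternion [w, x, y, z].
In Python, from rig import ctrl gives the robot as it stands.
- The arm moves only by the tool send_rows, never from a script. Its argument "targets" is a list of rows, each a list of 7 numbers: the closure, from -1 (fully open) to 1 (shut), so that 0 is half open, then the shift along the tool's x, y, z in m, then the turn, a rotation vector about the tool's x, y, z in rad. In form: [[claw, dx, dy, dz, ax, ay, az], ...]. A call has exactly 10 rows; each row shifts and turns the commanded pose from where the row before left it, along the tool's axes as they then stand; what a row does not reach is not made up. A row lasts 1/8 s, in which the tool goes at most 62.5 mm and 10.7 degrees, less where a joint would pass 70% of its speed; a pose out of reach is approached as far as the arm can. A call with a gripper value outside its range is refused whole. The fingers move at their own pace and stop on an object; "squeeze" is the grip in N (left out, the last holds). Time passes only in rows, so rows that do not move let the fingers close, or fill a call up. It gives the time, the measured TCP pose, the force, the opening and the grip force at its end, in the units of the state.
- ctrl.sense(): the state, without advancing time (a new reading comes with each control period).
- ctrl.capture(name): name is "scene" or "top" or "wrist"; returns a dict with "img" (400x640x3 uint8, red, green, blue), "camera_matrix" (3x3 intrinsics, pixels), "k1" (the pictures are not rectified: a ray, as slopes to the right and down, at radius r is drawn at 1 + k1 r^2 times it, then the intrinsics apply), "R" (3x3) and "t" (3): a world point X has camera coordinates R X + t. Camera axes: x right, y down, z forward; pixel columns grow to the right and rows downward; lengths in mm; the calibration is good to about 2 mm. A picture is of the moment at which its call begins. There is no depth.
- ctrl.finish_job(): hands the job in; it is judged then, once.
Trained networks look in a picture, given as the dict that the camera call returned (one of the last four; its "shot" number tells which), for a name from the list of things; names that differ only in an ending like _2 or _b are one class to them, and where a whole thing is asked for, a point or a joint stands for the part that bears it (a point fixed in the world has none). Each returns a list of dicts, best first, with "score" (0 to 1); they miss things now and then, are a little off and sometimes report something else, mostly with a low value. They report only what shows in the picture. A call takes as long as a camera call. They do not tell look-alikes from the thing itself.
- ctrl.boxes_of(query, picture): "extent" ([left, top, width, height] in pixels, round what is visible of it).
- ctrl.landmark_of(query, picture): "point" ([column, row] in pixels: a listed point, or the origin of a listed thing).
The state is a dict: "time_s": time; "joints": joint angles; "dq": joint speeds; "tau": joint torques, N m; "eef_pos": TCP position; "ee_rot": TCP orientation; "force": force on the tool from outside, world axes, zero at the start; "wrist_torque": the same for the moment, N m; "grip_width": opening from 0.0 (shut) to 1.0 (fully open); "grip_force": force on a finger pad.
Only numpy, scipy, OpenCV 4.12 (cv2) and the standard library are available. Lean on these libraries where they do the work, as an engineer would, in place of code of your own. Each camera call takes 0.05 s, during which the arm holds its last target. There are 200 camera calls.

## Task

Lay the flat stop bar in the pocket of the marking-out jig, fully down and flat, and let go of it. Then stand the bevelled sample block on the jig's bed with its broad underside down, long side flush along the fence and one end up against the stop bar, and hold it there with one slanting push that presses it firmly both down on the bed and against the fence. The program finishes while still pushing and holding, and the petri dish, cover-slip box and dust cap lying about stay where they are.

Things in the scene. Friction and masses are not known exactly. Their poses are not given: they have to be found in the camera images.
- jig: Marking-out jig, a flat metal plate 160 (x) x 250 (y) mm fixed to the bench, with a fence along its far edge and a pocket left of its middle; origin on the bench, z up; it spans x -85..75, y -125..125 mm. The block belongs on the wide part of the bed, on the -y side of the stop bar; seated against fence and bar, its centre is at about x = 37, y = 18 mm
- pocket (a point): centre of the floor of the rectangular pocket, at x = 4.5, y = 75, z = 4 mm in the jig's frame; axes as the jig. The pocket is 94 (x) x 42 (y) mm and 12 mm deep; the stop bar laid in it lies square to the fence and stands 12 mm above the bed
- fence_foot (a point): point at the foot of the fence's face, at the height of the bed's top (16 mm above the bench), beside where the middle of the block belongs; axes as the jig, x points into the fence, y along it
- bed: the flat, smoothly ground bed of the jig, on which the block slides easily (friction about 0.25); same origin and axes as the jig; its top is at z = 16 mm
- fence: the straight steel fence of the jig, same origin and axes as the jig; runs along y over the whole length, its upright face (looking to -x, the block goes against it) at x = 60 mm, its back at x = 75, its top at z = 38 mm, 22 mm above the bed
- bar_mid (a point): centre of the stop bar, a loose plain flat steel bar 84 (x) x 34 (y) x 24 (z) mm with two screw heads on top, 0.5 kg, starts lying flat on the bench; fits the pocket with 4 to 5 mm to spare all round; the point is 12 mm above its underside; a half turn makes no difference
- bar: the same stop bar; origin at the centre of its underside
- block_mid (a point): centre of the sample block, a loose solid metal block 84 (y) x 46 (x) x 32 (z) mm, about 0.25 kg, standing on its broad underside; the point is 16 mm above that. Its two long sides are upright for the lowest 14 mm, then bevelled inwards, 60 degrees from level, to a flat top 25 mm wide; a push on a bevel presses it down and sideways at once. A half turn makes no difference
- block: the same sample block; origin at the centre of its underside
- petri_0: bystander, loose: closed petri dish, 90 mm across, 14 mm high; origin at the centre of its underside
- coverslips_0: bystander, loose: small white box of cover slips, 33 x 33 x 16 mm; origin at the centre of its underside
- dust_cap: bystander, loose: black round eyepiece dust cap, 34 mm across, 20 mm high; origin at the centre of its underside
Mind the look-alikes: they are no part of the job. Leave any green look-alike of the bar alone. What is shaped like the block but yellow is not meant.

How it is judged (in metres and radians):
On the way:
1. the stop bar lies flat in the pocket and has been let go (horizontal distance between bar_mid and pocket below 0.008 m and z of bar_mid in the frame of pocket below 0.0145 m and angle between the x axis of bar and the x axis of jig, either way round below 0.15 rad and angle between bar's own z axis and vertical below 0.06 rad and contact force between the fingers and bar below 0.1 N), for 0.2 s.
At the end, for the whole second after the job is handed in: Bar flat, fully down in the pocket (centre within 8 mm). Block flat on the bed and along the fence (3.4 degrees, 4 mm), end within about 8 mm of the bar, at rest; the robot presses it with over 3 N on the fence and over 5 N on the bed to the end. Bystanders moved under 30 mm (horizontal distance between bar_mid and pocket below 0.008 m and z of bar_mid in the frame of pocket below 0.0145 m and angle between each of bar, block's own z axis and vertical below 0.06 rad and angle between the y axis of block and the y axis of jig, either way round below 0.06 rad and x of block_mid in the frame of fence_foot above -0.027 m and z of block_mid in the frame of fence_foot below 0.0185 m and y of block_mid in the frame of jig below 0.03 m and (y of block_mid in the frame of bar between -0.067 and 0 m or y of block_mid in the frame of bar between 0 and 0.067 m) and contact force between block and fence above 3 N and contact force between block and bed above 5 N and contact force between any of the arm, the fingers and block above 3 N and linear speed of block below 0.01 m/s); the arm keeps its last pose, push and grip.
It fails at once if the petri dish, cover-slip box or dust cap is moved more than 30 mm (distance of any of petri_0, coverslips_0, dust_cap from where it was at the start of the episode above 0.03 m).
It also fails if it takes over 72 s, if anything falls off the work surface, if the arm or the gripper's body presses on something with over 40 N, if the wrist force passes 120 N, or if a joint passes its speed limit or range.

## Working session

There is one attempt and no reset: what is moved stays moved. The work goes in short steps, Python scripts to look and compute and a tool call to move; the robot and the scene stay as the last step left them, time stands still between calls to the robot, and variables do not carry over. Pictures are saved under pics/ and viewed, at most 10 in all, crops included, and the job is handed in when it is done.

Besides the shell and the picture viewer there is one more tool, called after "Request:" in YAML: its name, and indented under it one key for each argument. send_rows: Moves the arm, as the interface text tells. Its arguments: {"type":"object","properties":{"targets":{"type":"array"},"squeeze":{"type":"number"}},"required":["targets"]}

```bash
mkdir -p pics; ls; cat > h.py <<'E'
import numpy as np, cv2
from rig import ctrl
from scipy.spatial.transform import Rotation as Ro
def ray(p,uv):
    K=p["camera_matrix"];K=np.array(K);k=p["k1"]
    d=np.array([(uv[0]-K[0,2])/K[0,0],(uv[1]-K[1,2])/K[1,1]]);s=d.copy()
    for _ in range(20): s=d/(1+k*(s@s))
    R=np.array(p["R"]);t=np.array(p["t"])
    return -R.T@t, R.T@np.array([s[0],s[1],1])
def at(p,uv,z):
    o,d=ray(p,uv); return o+d*(z-o[2])/d[2]
def px(p,X):
    c=np.array(p["R"])@np.array(X,float)+np.array(p["t"]);s=c[:2]/c[2];s=s*(1+p["k1"]*(s@s))
    K=np.array(p["camera_matrix"]);return np.array([K[0,0]*s[0]+K[0,2],K[1,1]*s[1]+K[1,2]])
def save(p,n,crop=None,f=1):
    im=np.array(p["img"])[:,:,::-1]
    if crop: x,y,w,h=crop; im=im[y:y+h,x:x+w]
    cv2.imwrite("pics/"+n+".png",cv2.resize(im,None,fx=f,fy=f,interpolation=cv2.INTER_CUBIC))
E
python3 - <<'E'
from h import *
np.set_printoptions(precision=1,suppress=True)
s=ctrl.sense();print(s)
Z=dict(jig=0,pocket=4,fence_foot=16,bar_mid=12,block_mid=16,petri_0=0,coverslips_0=0,dust_cap=0)
ims=[]
for c in("top","scene"):
    p=ctrl.capture(c);ims.append(np.array(p["img"])[:,:,::-1])
    for q in Z:
        for r in ctrl.landmark_of(q,p)[:3]:
            print(c,q,round(r["score"],2),np.array(r["point"]),at(p,r["point"],Z[q]))
    save(p,c+"0",None,1.25)
E
```

```text
pics
{'time_s': 0.0, 'joints': array([-1.4,  0.3,  1.5,  0. ,  1.3, -0.2]), 'dq': array([ 0.,  0.,  0., -0.,  0., -0.]), 'tau': array([ -0. , -41.2, -26. ,  -0. ,   0. ,   0. ]), 'eef_pos': array([ 196.5, -486.6,  230.7]), 'ee_rot': array([-0. ,  1. ,  0.2,  0. ]), 'force': array([0.4, 0.3, 1. ]), 'wrist_torque': array([ 0.,  0., -0.]), 'grip_force': 0.0, 'grip_width': 1.003912023784238}
top jig 0.75 [293.4 186.9] [537.2  91.4   0. ]
top jig 0.6 [265.  188.3] [531.9 179.2   0. ]
top jig 0.55 [285.6 169.5] [591.4 116.8   0. ]
top pocket 0.98 [267.  186.3] [537.6 172.6   4. ]
top fence_foot 0.87 [289.8 170.6] [585.3 102.1  16. ]
top bar_mid 0.94 [201.4 253.8] [327.8 365.8  12. ]
top bar_mid 0.74 [216.3 174.5] [571.6 329.9  12. ]
top bar_mid 0.55 [194.9 211.2] [457.1 391.5  12. ]
top block_mid 0.87 [461.2 152.6] [ 647.3 -423.8   16. ]
top block_mid 0.78 [438.  183.8] [ 549.5 -350.6   16. ]
top petri_0 0.64 [288.6 170.2] [589.3 107.4   0. ]
top petri_0 0.6 [365.6 143.3] [ 676.8 -130.7    0. ]
top coverslips_0 0.51 [392.1 243.3] [ 367.8 -212.2    0. ]
top dust_cap 0.74 [293.  186.7] [537.
[... 296 characters left out ...]
.] [520.5  72.    4. ]
scene fence_foot 0.75 [310.7 183.8] [604.4 125.   16. ]
scene fence_foot 0.59 [304.8 198.6] [509.   50.4  16. ]
scene fence_foot 0.27 [304.6 195.3] [525.8  69.7  16. ]
scene bar_mid 0.44 [269.3 170.4] [593.5 334.9  12. ]
scene bar_mid 0.16 [327.6 244.3] [ 358.9 -202.7   12. ]
scene block_mid 0.81 [415.2 238.6] [ 538.  -355.6   16. ]
scene block_mid 0.67 [465.2 238.3] [ 632.  -452.9   16. ]
scene petri_0 0.63 [388.8 205.2] [ 680.1 -151.3    0. ]
scene petri_0 0.54 [327.1 247.9] [ 359.  -200.4    0. ]
scene coverslips_0 0.59 [328.6 246.2] [ 368.2 -196.9    0. ]
scene coverslips_0 0.43 [303.4 196.2] [542.1  94.    0. ]
scene dust_cap 0.52 [227.8 199.2] [355.  256.5   0. ]
```

View pics/top0.png

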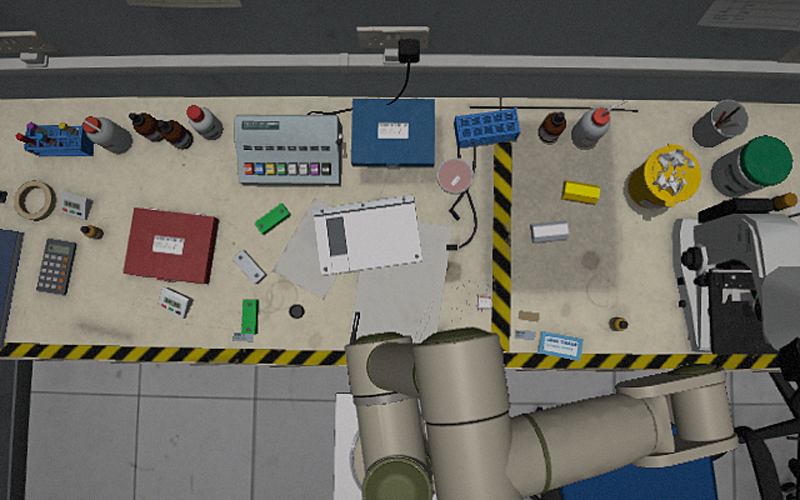

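```bash
python3 - <<'E'
from h import *
np.set_printoptions(precision=3,suppress=True)
p=ctrl.capture("top");im=np.array(p["img"])[:,:,::-1]
a=cv2.resize(im[150:280,160:290],None,fx=4,fy=4,interpolation=cv2.INTER_CUBIC)[:, :400]
b=cv2.resize(im[130:230,410:500],None,fx=4,fy=5.2,interpolation=cv2.INTER_CUBIC)
cv2.imwrite("pics/conf.png",np.hstack([a,b]))
for uv in((199,213),(439.5,185)):print(at(p,uv,20))
s=ctrl.sense();w=ctrl.capture("wrist")
T=Ro.from_quat(s["ee_rot"],scalar_first=True).as_matrix()
R=np.array(w["R"]);o=-R.T@np.array(w["t"])
print("tool",T,"cam in tool",T.T@(o-s["eef_pos"]),(R@T),w["camera_matrix"],w["k1"],s["ee_rot"])
E
```

```text
[451.121 376.176  20.   ]
[ 545.324 -354.221   20.   ]
tool [[ 0.927  0.374  0.   ]
 [ 0.374 -0.927  0.   ]
 [ 0.    -0.    -1.   ]] cam in tool [  81.544   -0.171 -142.811] [[-0.001  1.    -0.   ]
 [-0.948 -0.001 -0.318]
 [-0.318 -0.     0.948]] [[347.894   0.    322.103]
 [  0.    347.894 199.862]
 [  0.      0.      1.   ]] -0.07167009846439037 [-0.     0.982  0.191  0.   ]
```

View pics/conf.png

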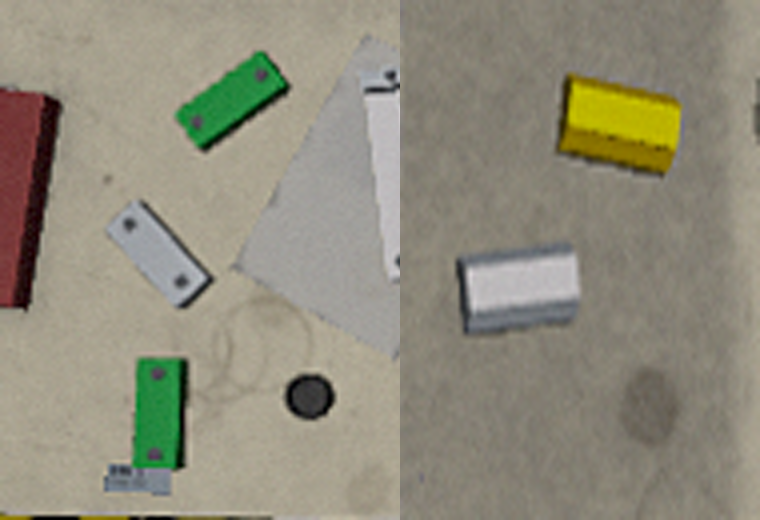

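Silver bar at (199,213) is the stop bar; the green ones at (217,174) and (200,253) are look-alikes. Silver block at (439,185) is meant, and yellow at (465,153) is not. Both are confirmed in the crop. I'll look at the jig on the way to the bar.

Request:
send_rows:
  targets:
    - [-1, 0.047, -0.038, 0, 0, 0, 0]
    - [-1, 0.047, -0.038, 0, 0, 0, 0]
    - [-1, 0.047, -0.038, 0, 0, 0, 0]
    - [-1, 0.047, -0.038, 0, 0, 0, 0]
    - [-1, 0.047, -0.038, 0, 0, 0, 0]
    - [-1, 0.047, -0.038, 0, 0, 0, 0]
    - [-1, 0.047, -0.038, 0, 0, 0, 0]
    - [-1, 0.047, -0.038, 0, 0, 0, 0]
    - [-1, 0.047, -0.038, 0, 0, 0, 0]
    - [-1, 0.047, -0.038, 0, 0, 0, 0]
  squeeze: 40

```text
time_s: 2.25
eef_pos: [490.9, 43.5, 231.5]
ee_rot: [0.0, 0.982, 0.191, 0.0]
force: [1.9, -0.2, 1.5]
grip_width: 0.999
grip_force: 0.0
```

```bash
python3 - <<'E'
from h import *
np.set_printoptions(precision=1,suppress=True)
w=ctrl.capture("wrist");s=ctrl.sense();print(s["eef_pos"],s["ee_rot"]*100,s["joints"])
for q,z in dict(jig=0,pocket=4,fence_foot=16,bar_mid=12).items():
    for r in ctrl.landmark_of(q,w)[:2]: print(q,round(r["score"],2),np.array(r["point"]),at(w,r["point"],z))
save(w,"jig",None,1.25)
import pickle;pickle.dump(w,open("jig.pkl","wb"))
E
```

```text
[492.5  48.8 231.2] [-0.1 98.1 19.3  0.1] [-0.1  0.2  1.6  0.   1.3  1. ]
jig 0.96 [298.2 105.6] [537.4  89.3   0. ]
jig 0.31 [542.4  53.5] [ 683.9 -124.7    0. ]
pocket 0.72 [228.5  85.5] [530.2 162.8   4. ]
pocket 0.47 [297.2 105.8] [537.1  90.    4. ]
fence_foot 0.65 [294.9  42.6] [592.6 112.7  16. ]
bar_mid 0.75 [  6.8 188.9] [329.3 374.3  12. ]
bar_mid 0.58 [14.4 85.7] [450.5 379.1  12. ]
```

View pics/jig.png

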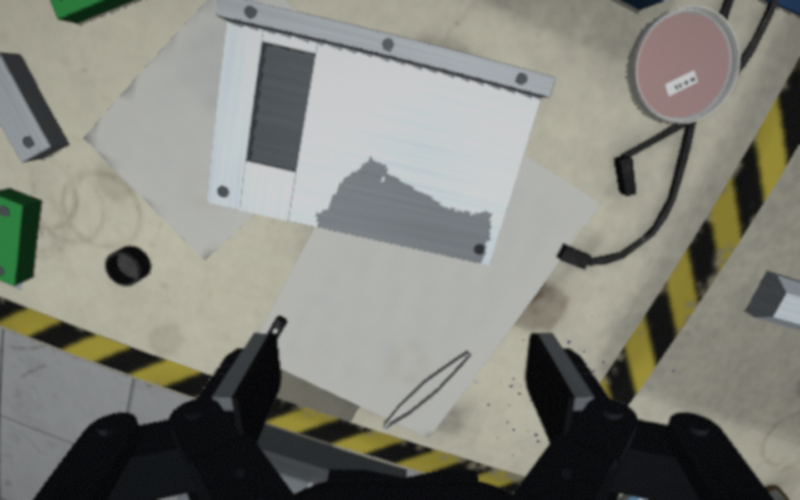

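The wrist picture shows the jig: fence far edge from (216,18) to (550,96), pocket corners (264,43), (316,53), (295,171), (247,158) and near corners (208,203), (487,264). I'll fit the jig pose to those points.

```bash
cat >> h.py <<'E'
from scipy.optimize import least_squares
def fit(p,obj,pix,x0):
    obj=np.array(obj,float);pix=np.array(pix,float)
    def w(v):
        c,s=np.cos(v[2]),np.sin(v[2])
        return np.c_[v[0]+c*obj[:,0]-s*obj[:,1],v[1]+s*obj[:,0]+c*obj[:,1],obj[:,2]]
    f=lambda v:np.concatenate([px(p,X)-u for X,u in zip(w(v),pix)])
    r=least_squares(f,x0,x_scale=[10,10,.1],loss="soft_l1");return r.x,r.fun.reshape(-1,2)
def go(pos,yaw,s=None):
    "remaining move: shift in tool axes now, then turn about z"
    s=s or ctrl.sense();T=Ro.from_quat(s["ee_rot"],scalar_first=True)
    G=Ro.from_matrix([[np.cos(yaw),np.sin(yaw),0],[np.sin(yaw),-np.cos(yaw),0],[0,0,-1]])
    print("shift mm",T.inv().apply(np.array(pos)-s["eef_pos"]).round(1),"turn",(T.inv()*G).as_rotvec().round(3),"cur",s["eef_pos"].round(1),"yaw",np.arctan2(*T.as_matrix()[1::-1,0]).round(3))
E
python3 - <<'E'
from h import *
import pickle
np.set_printoptions(precision=3,suppress=True)
w=pickle.load(open("jig.pkl","rb"))
o=[[75,-125,38],[60,-125,38],[60,125,38],[-85,-125,16],[-85,125,16],[51.5,96,16],[51.5,54,16],[-42.5,54,16],[-42.5,96,16]]
u=np.array([[554,78],[550,96],[216,18],[487,264],[208,203],[264,43],[316,53],[295,171],[247,158]])/1.25
x,r=fit(w,o,u,[537,90,.05]);print(x,r.tolist())
go([454,378,200],.75)
E
```

```text
[535.207  89.204   0.154] [[2.2317721782371223, -0.9775994056528461], [0.3938356892788306, 1.0934103755011222], [-0.7438204915559936, -1.7701532400510818], [2.091945285965437, 1.2196126418929225], [-0.9476954306465473, -0.09388041139871461], [-1.4563168393721924, -1.6100910223379898], [-0.14925747212694773, 0.17088071499865265], [0.8542510074345273, 1.066318445665189], [-0.73024309442755, 2.514749098896715]]
shift mm [  93.  -325.7   31.1] turn [-0.     0.    -0.366] cur [489.9  41.2 231.2] yaw 0.384
```

Request:
send_rows:
  targets:
    - [-1, 0.0155, -0.0543, 0.005, 0, 0, 0]
    - [-1, 0.0155, -0.0543, 0.005, 0, 0, 0]
    - [-1, 0.0155, -0.0543, 0.005, 0, 0, 0]
    - [-1, 0.0155, -0.0543, 0.005, 0, 0, 0]
    - [-1, 0.0155, -0.0543, 0.005, 0, 0, 0]
    - [-1, 0.0155, -0.0543, 0.005, 0, 0, 0]
    - [-1, 0, 0, 0, 0, 0, -0.183]
    - [-1, 0, 0, 0, 0, 0, -0.183]
    - [-1, 0, 0, 0, 0, 0, 0]
    - [-1, 0, 0, 0, 0, 0, 0]

```text
time_s: 3.75
eef_pos: [454.8, 377.5, 201.5]
ee_rot: [0.0, 0.931, 0.364, 0.0]
force: [0.6, 0.2, 0.3]
grip_width: 0.998
grip_force: 0.0
```

```bash
python3 - <<'E'
from h import *
np.set_printoptions(precision=1,suppress=True)
w=ctrl.capture("wrist");s=ctrl.sense();print(s["eef_pos"],s["joints"])
for r in ctrl.landmark_of("bar_mid",w)[:3]: print(round(r["score"],2),np.array(r["point"]),at(w,r["point"],12))
save(w,"bar",None,1.25)
import pickle;pickle.dump(w,open("bar.pkl","wb"))
E
```

```text
[454.7 377.7 201.5] [ 0.5  0.5  1.3 -0.   1.3  1.3]
0.91 [317.7 173.9] [449.7 379.   12. ]
0.72 [447.8 123.6] [569.9 321.5  12. ]
0.59 [246.4 259. ] [328.5 372.1  12. ]
```

View pics/bar.png

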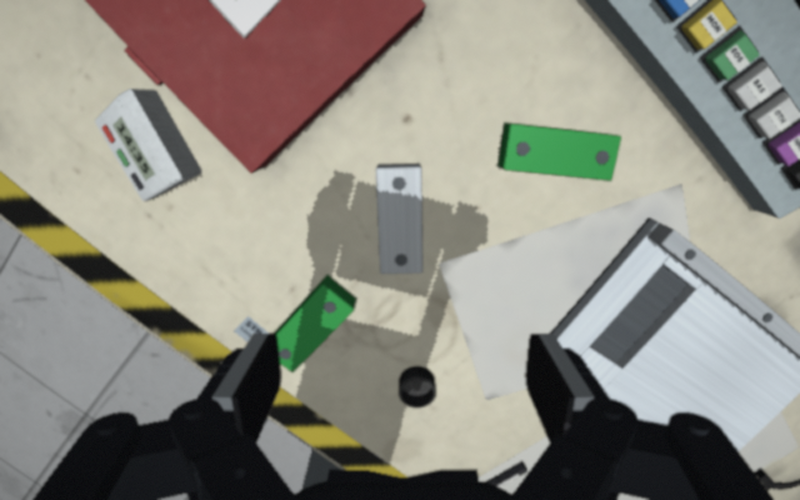

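The bar lies almost upright in the picture, with top-face corners at (377,166), (420,166), (423,272), (379,272). The green look-alikes are clear of it at (560,152) and (317,322).

```bash
python3 - <<'E'
from h import *
import pickle
np.set_printoptions(precision=3,suppress=True)
w=pickle.load(open("bar.pkl","rb"))
o=[[42,17,24],[42,-17,24],[-42,-17,24],[-42,17,24]]
u=np.array([[377,166],[420,166],[423,272],[379,272]])/1.25
x,r=fit(w,o,u,[450,379,.75]);print(x,r.tolist())
go([x[0],x[1],8],x[2])
E
```

```text
[451.347 377.459   0.76 ] [[-1.0363735703034536, -0.08735941868872033], [1.7464748129395389, -0.6789972061819469], [-0.5072155396260314, 0.20181198826256264], [0.30546192136233685, 0.7025510319198247]]
shift mm [ -2.7  -1.9 193.4] turn [ 0.    -0.    -0.013] cur [454.6 377.9 201.4] yaw 0.747
```

Request:
send_rows:
  targets:
    - [-1, -0.0027, -0.0019, 0.0475, 0, 0, -0.013]
    - [-1, 0, 0, 0.0475, 0, 0, 0]
    - [-1, 0, 0, 0.0475, 0, 0, 0]
    - [-1, 0, 0, 0.047, 0, 0, 0]
    - [-1, 0, 0, 0, 0, 0, 0]
    - [-1, 0, 0, 0, 0, 0, 0]
    - [1, 0, 0, 0, 0, 0, 0]
    - [1, 0, 0, 0, 0, 0, 0]
    - [1, 0, 0, 0, 0, 0, 0]
    - [1, 0, 0, 0, 0, 0, 0]
  squeeze: 60

```text
time_s: 5.1
eef_pos: [451.6, 378.1, 12.8]
ee_rot: [0.0, 0.928, 0.372, 0.001]
force: [-0.5, -2.4, 6.1]
grip_width: 0.373
grip_force: 60.7
```

Request:
send_rows:
  targets:
    - [1, 0, 0, 0, 0, 0, 0]
    - [1, 0, 0, 0, 0, 0, 0]
    - [1, 0, 0, -0.03, 0, 0, 0]
    - [1, 0, 0, -0.03, 0, 0, 0]
    - [1, 0, 0, -0.03, 0, 0, 0]
    - [1, 0, 0, 0, 0, 0, 0.15]
    - [1, 0, 0, 0, 0, 0, 0.15]
    - [1, 0, 0, 0, 0, 0, 0.15]
    - [1, 0, 0, 0, 0, 0, 0.15]
    - [1, 0, 0, 0, 0, 0, 0]

```text
time_s: 6.35
eef_pos: [450.6, 377.8, 101.2]
ee_rot: [0.0, 0.997, 0.082, -0.001]
force: [0.6, 1.0, -5.0]
grip_width: 0.374
grip_force: 61.7
```

```bash
python3 - <<'E'
from h import *
s=ctrl.sense();print(s["eef_pos"],s["grip_width"],s["grip_force"],s["force"],s["joints"])
go([528.1,164,60],.154)
E
```

```text
[450.64780814 377.77632545 101.22402272] 0.37448107022782423 61.68031096458435 [ 0.57369639  0.99873236 -4.98625879] [ 4.98574405e-01  5.75590483e-01  1.45976081e+00 -1.21550777e-06
  1.10771358e+00  1.90531169e+00]
shift mm [ 41.6 223.5  41.3] turn [0.    0.001 0.01 ] cur [450.6 377.8 101.2] yaw 0.164
```

Request:
send_rows:
  targets:
    - [1, 0.0083, 0.0447, 0, 0, 0, 0.01]
    - [1, 0.0083, 0.0447, 0, 0, 0, 0]
    - [1, 0.0083, 0.0447, 0, 0, 0, 0]
    - [1, 0.0083, 0.0447, 0, 0, 0, 0]
    - [1, 0.0083, 0.0447, 0, 0, 0, 0]
    - [1, 0, 0, 0.01, 0, 0, 0]
    - [1, 0, 0, 0, 0, 0, 0]
    - [1, 0, 0, 0, 0, 0, 0]
    - [1, 0, 0, 0, 0, 0, 0]
    - [1, 0, 0, 0, 0, 0, 0]

```text
time_s: 7.6
eef_pos: [526.4, 164.0, 92.0]
ee_rot: [-0.0, 0.997, 0.077, 0.0]
force: [-0.1, 0.5, -4.8]
grip_width: 0.377
grip_force: 61.9
```

```bash
python3 - <<'E'
from h import *
w=ctrl.capture("wrist");save(w,"over",None,1.25);go([528.1,164,60],.154)
import pickle;pickle.dump(w,open("over.pkl","wb"))
np.set_printoptions(precision=1,suppress=True)
for q in([528.1,164,4],):print(px(w,q)*1.25)
E
```

```text
shift mm [ 1.6  0.1 31.9] turn [ 0. -0. -0.] cur [526.5 163.9  91.9] yaw 0.154
[403.4 254.3]
```

View pics/over.png

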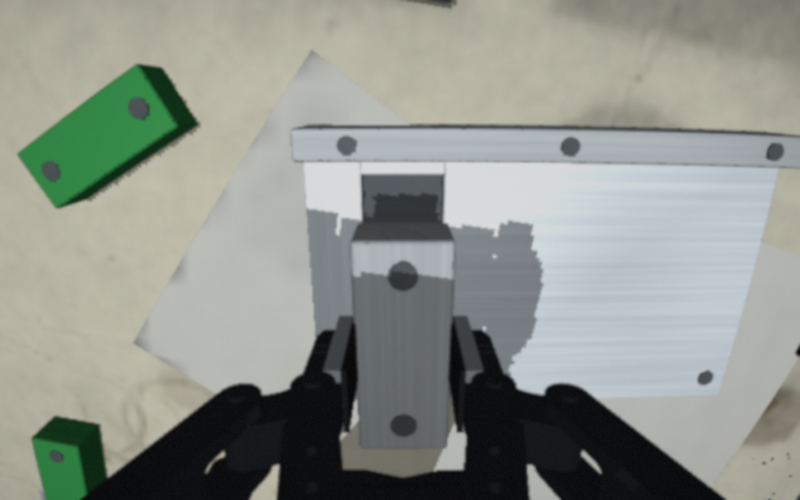

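```bash
python3 - <<'E'
from h import *
import pickle
np.set_printoptions(precision=3,suppress=True)
w=pickle.load(open("over.pkl","rb"))
o=[[75,125,38],[60,125,38],[51.5,96,16],[51.5,54,16],[-85,-125,16]]
u=np.array([[291,130],[293,161],[361,175],[444,174],[719,396]])/1.25
x,r=fit(w,o,u,[535,89,.154]);print(x,r.round(1).tolist())
p=x[:2]+np.array([[np.cos(x[2]),-np.sin(x[2])],[np.sin(x[2]),np.cos(x[2])]])@[4.5,75];print(p)
zt=103
o=[[42,17,zt],[42,-17,zt],[-42,-17,zt],[-42,17,zt]]
u=np.array([[352,240],[453,240],[449,448],[358,448]])/1.25
b,r=fit(w,o,u,[527,164,.154]);print(b,r.round(1).tolist())
T=Ro.from_quat(ctrl.sense()["ee_rot"],scalar_first=True)
print(T.inv().apply(np.r_[p-b[:2],0]), x[2]-b[2])
E
```

```text
[534.384  89.253   0.15 ] [[-0.5, -0.8], [-0.3, 1.7], [0.6, -0.4], [1.0, 0.6], [-0.6, -0.6]]
[527.629 164.083]
[525.25  163.794   0.155] [[-2.1, -0.2], [2.8, -0.4], [-1.1, 0.4], [1.0, 0.5]]
[2.395 0.078 0.001] -0.005264627186079673
```

Request:
send_rows:
  targets:
    - [1, 0.0024, 0, 0.015, 0, 0, 0]
    - [1, 0, 0, 0.02, 0, 0, 0]
    - [1, 0, 0, 0.015, 0, 0, 0]
    - [1, 0, 0, 0.006, 0, 0, 0]
    - [1, 0, 0, 0.006, 0, 0, 0]
    - [1, 0, 0, 0.004, 0, 0, 0]
    - [1, 0, 0, 0.004, 0, 0, 0]
    - [1, 0, 0, 0.002, 0, 0, 0]
    - [1, 0, 0, 0.001, 0, 0, 0]
    - [1, 0, 0, 0, 0, 0, 0]

```text
time_s: 8.9
eef_pos: [528.9, 164.0, 18.9]
ee_rot: [-0.0, 0.997, 0.076, 0.0]
force: [0.6, -0.1, -5.4]
grip_width: 0.379
grip_force: 61.9
```

Request:
send_rows:
  targets:
    - [1, 0, 0, 0.0015, 0, 0, 0]
    - [1, 0, 0, 0, 0, 0, 0]
    - [0, 0, 0, 0, 0, 0, 0]
    - [-0.3, 0, 0, 0, 0, 0, 0]
    - [-0.3, 0, 0, 0, 0, 0, 0]
    - [-0.3, 0, 0, 0, 0, 0, 0]
    - [-0.3, 0, 0, -0.03, 0, 0, 0]
    - [-0.3, 0, 0, -0.05, 0, 0, 0]
    - [-1, 0, 0, -0.05, 0, 0, 0]
    - [-1, 0, 0, -0.01, 0, 0, 0]

```text
time_s: 10.15
eef_pos: [530.1, 164.1, 160.6]
ee_rot: [-0.0, 0.997, 0.076, 0.003]
force: [0.9, -0.3, -0.6]
grip_width: 0.998
grip_force: 0.0
```

```bash
python3 - <<'E'
from h import *
w=ctrl.capture("wrist");save(w,"placed",None,1.25);go([542,-345,190],.154)
import pickle;pickle.dump(w,open("placed.pkl","wb"))
E
```

```text
shift mm [-65.3 505.  -30.3] turn [ 0.    -0.004 -0.001] cur [529.8 164.1 159.8] yaw 0.153
```

View pics/placed.png

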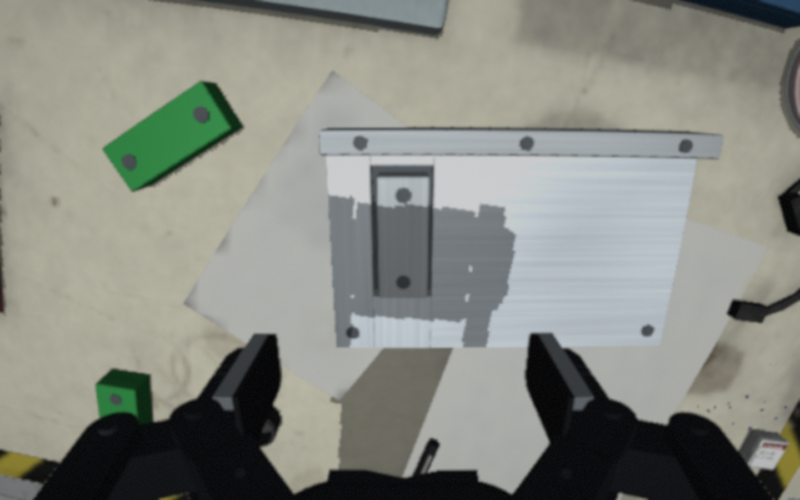

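Request:
send_rows:
  targets:
    - [-1, -0.0073, 0.0561, -0.0034, 0, 0, 0]
    - [-1, -0.0073, 0.0561, -0.0034, 0, 0, 0]
    - [-1, -0.0073, 0.0561, -0.0034, 0, 0, 0]
    - [-1, -0.0073, 0.0561, -0.0034, 0, 0, 0]
    - [-1, -0.0073, 0.0561, -0.0034, 0, 0, 0]
    - [-1, -0.0073, 0.0561, -0.0034, 0, 0, 0]
    - [-1, -0.0073, 0.0561, -0.0034, 0, 0, 0]
    - [-1, -0.0073, 0.0561, -0.0034, 0, 0, 0]
    - [-1, -0.0073, 0.0561, -0.0034, 0, 0, 0]
    - [-1, 0, 0, 0, 0, 0, -0.17]

```text
time_s: 11.45
eef_pos: [539.5, -348.5, 185.2]
ee_rot: [-0.001, 0.987, 0.16, -0.001]
force: [0.3, 1.3, -0.2]
grip_width: 0.998
grip_force: 0.0
```

Request:
send_rows:
  targets:
    - [-1, 0, 0, 0, 0, 0, -0.17]
    - [-1, 0, 0, 0, 0, 0, -0.17]
    - [-1, 0, 0, 0, 0, 0, -0.17]
    - [-1, 0, 0, 0, 0, 0, -0.17]
    - [-1, 0, 0, 0, 0, 0, -0.17]
    - [-1, 0, 0, 0, 0, 0, -0.17]
    - [-1, 0, 0, 0, 0, 0, -0.17]
    - [-1, 0, 0, 0, 0, 0, -0.17]
    - [-1, 0, 0, 0, 0, 0, 0]
    - [-1, 0, 0, 0, 0, 0, 0]

```text
time_s: 12.7
eef_pos: [540.6, -344.9, 186.9]
ee_rot: [-0.001, 0.668, 0.744, 0.0]
force: [-0.8, -0.1, 0.1]
grip_width: 0.997
grip_force: 0.0
```

```bash
python3 - <<'E'
from h import *
import pickle
np.set_printoptions(precision=3,suppress=True)
w=pickle.load(open("placed.pkl","rb"))
o=[[75,125,38],[60,125,38],[60,-125,38],[75,-125,38],[51.5,96,16],[51.5,54,16],[-42.5,54,16],[-85,-125,16],[-85,125,16]]
u=np.array([[320,130],[321,156],[721,158],[722,135],[370,166],[434,166],[433,297],[661,347],[337,347]])/1.25
x,r=fit(w,o,u,[535,89,.154]);print("jig",x,r.round(1).tolist())
z=28;o=[[42,17,z],[42,-17,z],[-42,-17,z],[-42,17,z]]
b,r=fit(w,o,np.array([[377,176],[430,176],[432,295],[376,295]])/1.25,[528,164,.15]);print("bar",b,r.round(1).tolist())
c,s=np.cos(x[2]),np.sin(x[2]);print("bar in jig",np.array([[c,s],[-s,c]])@(b[:2]-x[:2]))
w=ctrl.capture("wrist");save(w,"blk",None,1.25);pickle.dump(w,open("blk.pkl","wb"));s=ctrl.sense();print(s["eef_pos"],s["joints"])
for r in ctrl.landmark_of("block_mid",w)[:2]: print(r["score"],r["point"],at(w,r["point"],16))
E
```

```text
jig [534.741  88.79    0.154] [[-0.9, 0.6], [-0.6, 0.1], [-0.2, 1.0], [2.6, 0.0], [0.8, -0.4], [0.7, -0.5], [-0.7, -0.3], [-0.2, -1.6], [0.1, 0.8]]
bar [528.279 163.271   0.155] [[-0.3, -0.8], [0.3, -0.9], [-2.9, 1.2], [2.6, 1.3]]
bar in jig [ 5.007 74.593]
[ 540.688 -344.983  187.221] [-0.75   0.606  1.171  0.     1.366 -0.86 ]
0.83 [415.5, 270.1] [ 646.458 -433.328   16.   ]
0.61 [324.1, 187.7] [ 543.304 -355.773   16.   ]
```

View pics/blk.png

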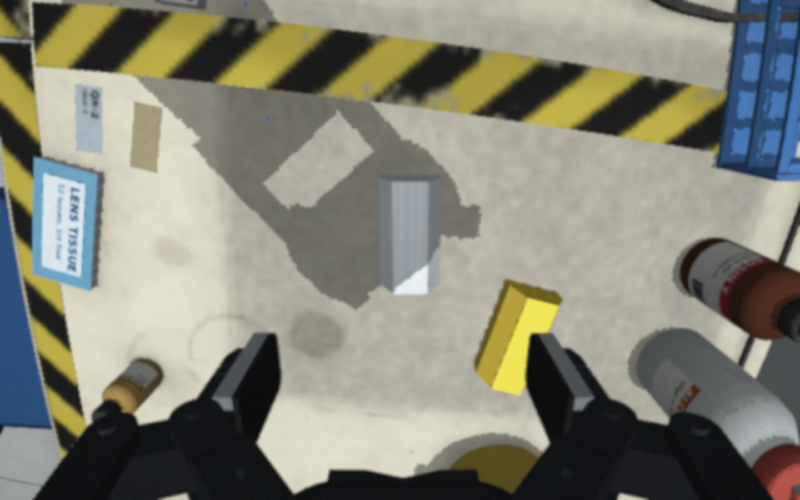

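The silver block is at (410,235), near upright in the picture (top face from (394,181) to (427,294)). The yellow look-alike at (518,338) is clear of the grasp.

```bash
python3 - <<'E'
from h import *
import pickle
np.set_printoptions(precision=3,suppress=True)
w=pickle.load(open("blk.pkl","rb"))
# x along block length here
o=[[-42,12.5,32],[-42,-12.5,32],[-42,23,14],[-42,-23,14],[42,23,14],[42,-23,14]]
u=np.array([[395,294],[427,294],[381,290],[437,288],[379,177],[441,177]])/1.25
x,r=fit(w,o,u,[543,-355,1.6]);print(x,r.round(1).tolist())
go([x[0],x[1],2],x[2])
E
```

```text
[ 546.964 -355.124    1.683] [[-1.1, 0.3], [0.0, 0.1], [-0.2, -4.1], [1.7, -2.7], [-0.5, 1.0], [0.5, 0.8]]
shift mm [-10.8   5.2 185.4] turn [-0.    -0.001 -0.003] cur [ 540.7 -345.   187.4] yaw 1.681
```

Request:
send_rows:
  targets:
    - [-0.5, -0.0108, 0.0052, 0.045, 0, 0, 0]
    - [-0.5, 0, 0, 0.05, 0, 0, 0]
    - [-0.5, 0, 0, 0.05, 0, 0, 0]
    - [-0.5, 0, 0, 0.025, 0, 0, 0]
    - [-0.5, 0, 0, 0.01, 0, 0, 0]
    - [-0.5, 0, 0, 0.004, 0, 0, 0]
    - [-0.5, 0, 0, 0, 0, 0, 0]
    - [1, 0, 0, 0, 0, 0, 0]
    - [1, 0, 0, 0, 0, 0, 0]
    - [1, 0, 0, 0, 0, 0, 0]
  squeeze: 40

```text
time_s: 14.05
eef_pos: [547.7, -355.6, 5.1]
ee_rot: [0.001, 0.666, 0.746, -0.0]
force: [-0.6, 0.9, 6.3]
grip_width: 0.524
grip_force: 41.6
```

Request:
send_rows:
  targets:
    - [1, 0, 0, 0, 0, 0, 0]
    - [1, 0, 0, 0, 0, 0, 0]
    - [1, 0, 0, -0.02, 0, 0, 0]
    - [1, 0, 0, -0.03, 0, 0, 0]
    - [1, 0, 0, -0.03, 0, 0, 0]
    - [1, 0, 0, -0.03, 0, 0, 0]
    - [1, 0, 0, 0, 0, 0, 0]
    - [1, 0, 0, 0, 0, 0, 0]
    - [1, 0, 0, 0, 0, 0, 0]
    - [1, 0, 0, 0, 0, 0, 0]

```text
time_s: 15.3
eef_pos: [546.9, -355.0, 112.9]
ee_rot: [-0.001, 0.666, 0.746, 0.0]
force: [0.3, -1.2, -2.8]
grip_width: 0.521
grip_force: 42.2
```

```bash
python3 - <<'E'
from h import *
x,y,a=534.7,89,.153
c,s=np.cos(a),np.sin(a)
p=np.array([x+c*15-s*13,y+s*15+c*13]);print(p)
go([*p,70],a+np.pi/2);print(ctrl.sense()["joints"],ctrl.sense()["grip_width"])
w=ctrl.capture("wrist");save(w,"held",None,1.25)
E
```

```text
[547.54352573 104.13419462]
shift mm [456.1  52.   43.5] turn [-0.001 -0.001 -0.041] cur [ 546.9 -355.   112.9] yaw 1.683
[-7.55051839e-01  6.94126649e-01  1.21966551e+00  3.33862400e-05
  1.22942731e+00 -8.67047728e-01] 0.5212859140744388
```

View pics/held.png

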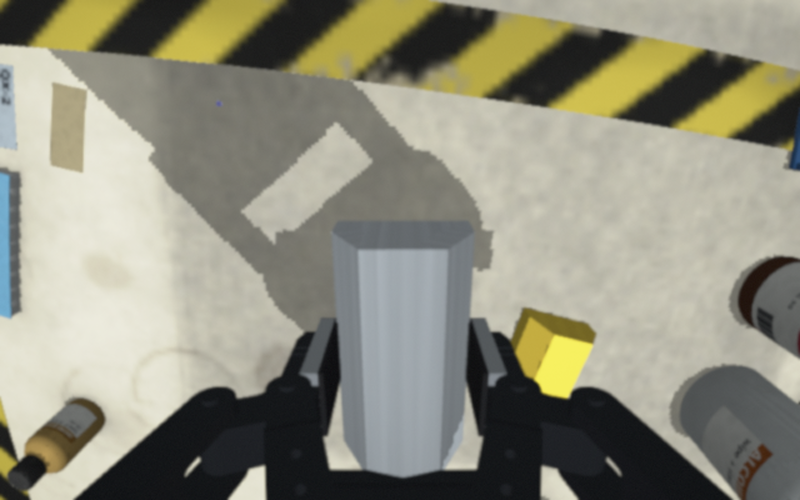

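```bash
python3 - <<'E'
from h import *
np.set_printoptions(precision=2,suppress=True)
w=ctrl.capture("wrist");s=ctrl.sense()
o=[[42,12.5,139.8],[42,-12.5,139.8],[42,23,121.8],[42,-23,121.8]]
u=np.array([[357,250],[449,250],[333,231],[474,231]])/1.25
x,r=fit(w,o,u,[547,-355,1.68]);print(x,r.round(1).tolist())
T=Ro.from_quat(s["ee_rot"],scalar_first=True);off=T.inv().apply(np.r_[x[:2]-s["eef_pos"][:2],0]);print("block in tool",off)
x,y,a=534.7,89,.153;c,q=np.cos(a),np.sin(a)
p=np.array([x+c*10-q*12.5,y+q*10+c*12.5]);go([*p,70],a+np.pi/2)
E
```

```text
[ 546.84 -354.07    1.68] [[1.6, -0.5], [-1.0, -0.5], [-1.0, 0.6], [0.6, 0.6]]
block in tool [ 1.06 -0.1   0.  ]
shift mm [455.6  46.9  43.6] turn [-0.   -0.   -0.04] cur [ 547.1 -355.1  113.4] yaw 1.683
```

Request:
send_rows:
  targets:
    - [1, 0.0568, 0.0059, 0, 0, 0, 0]
    - [1, 0.0568, 0.0059, 0, 0, 0, 0]
    - [1, 0.0568, 0.0059, 0, 0, 0, 0]
    - [1, 0.0568, 0.0059, 0, 0, 0, 0]
    - [1, 0.0568, 0.0059, 0, 0, 0, 0]
    - [1, 0.0568, 0.0059, 0, 0, 0, 0]
    - [1, 0.0568, 0.0059, 0, 0, 0, 0]
    - [1, 0.0568, 0.0059, 0, 0, 0, -0.04]
    - [1, 0, 0, 0, 0, 0, 0]
    - [1, 0, 0, 0.03, 0, 0, 0]

```text
time_s: 16.65
eef_pos: [544.7, 101.7, 85.3]
ee_rot: [0.002, 0.651, 0.759, 0.001]
force: [-0.1, 0.3, -3.5]
grip_width: 0.526
grip_force: 42.2
```

Request:
send_rows:
  targets:
    - [1, 0, 0, 0.02, 0, 0, 0]
    - [1, 0, 0, 0, 0, 0, 0]
    - [1, 0, 0, 0, 0, 0, 0]
    - [1, 0, 0, 0, 0, 0, 0]
    - [1, 0, 0, 0, 0, 0, 0]
    - [1, 0, 0, 0, 0, 0, 0]
    - [1, 0, 0, 0, 0, 0, 0]
    - [1, 0, 0, 0, 0, 0, 0]
    - [1, 0, 0, 0, 0, 0, 0]
    - [1, 0, 0, 0, 0, 0, 0]

```text
time_s: 17.9
eef_pos: [543.3, 101.6, 63.9]
ee_rot: [-0.0, 0.651, 0.759, -0.0]
force: [-0.4, 0.8, -3.4]
grip_width: 0.524
grip_force: 42.2
```

```bash
python3 - <<'E'
from h import *
x,y,a=534.7,89,.153;c,q=np.cos(a),np.sin(a)
p=np.array([x+c*10-q*11.5,y+q*10+c*11.5]);go([*p,21.5],a+np.pi/2);print(ctrl.sense()["force"])
w=ctrl.capture("wrist");save(w,"jig2",None,1.25);import pickle;pickle.dump(w,open("jig2.pkl","wb"))
E
```

```text
shift mm [ 0.4 -0.4 42.4] turn [-0.     0.    -0.001] cur [543.3 101.6  63.9] yaw 1.723
[-0.43087823  0.83371452 -3.4265079 ]
```

View pics/jig2.png

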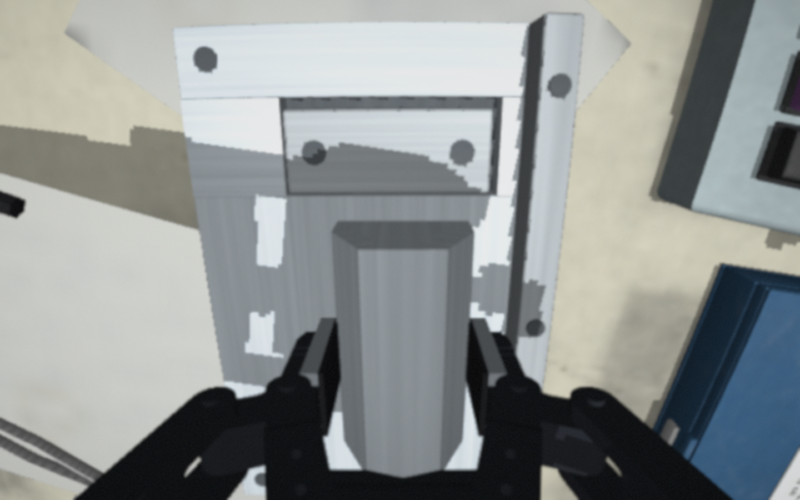

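Request:
send_rows:
  targets:
    - [1, 0, 0, 0.015, 0, 0, 0]
    - [1, 0, 0, 0.013, 0, 0, 0]
    - [1, 0, 0, 0.006, 0, 0, 0]
    - [1, 0, 0, 0.004, 0, 0, 0]
    - [1, 0, 0, 0.002, 0, 0, 0]
    - [1, 0, 0, 0.001, 0, 0, 0]
    - [1, 0, 0, 0.001, 0, 0, 0]
    - [1, 0, 0, 0, 0, 0, 0]
    - [1, 0, 0, 0, 0, 0, 0]
    - [1, 0, 0, 0, 0, 0, 0]

```text
time_s: 19.2
eef_pos: [543.3, 101.6, 22.0]
ee_rot: [0.0, 0.651, 0.759, 0.0]
force: [-0.3, 0.3, -1.5]
grip_width: 0.52
grip_force: 42.2
```

Request:
send_rows:
  targets:
    - [1, 0, 0, 0.0005, 0, 0, 0]
    - [1, 0, 0, 0, 0, 0, 0]
    - [-0.3, 0, 0, 0, 0, 0, 0]
    - [-0.3, 0, 0, 0, 0, 0, 0]
    - [-0.3, 0, 0, 0, 0, 0, 0]
    - [-0.3, 0, 0, 0, 0, 0, 0]
    - [-0.3, 0, 0, -0.02, 0, 0, 0]
    - [-0.3, 0, 0, -0.04, 0, 0, 0]
    - [-0.3, 0, 0, -0.04, 0, 0, 0]
    - [-0.3, 0, 0, -0.01, 0, 0, 0]

```text
time_s: 20.45
eef_pos: [544.3, 101.6, 133.9]
ee_rot: [0.002, 0.651, 0.759, 0.001]
force: [0.0, -0.5, -0.3]
grip_width: 0.649
grip_force: 0.0
```

```bash
python3 - <<'E'
from h import *
w=ctrl.capture("wrist");save(w,"rel",None,1.25);import pickle;pickle.dump(w,open("rel.pkl","wb"));print(ctrl.sense()["eef_pos"])
E
```

```text
[544.10385098 101.61290281 133.60035248]
```

View pics/rel.png

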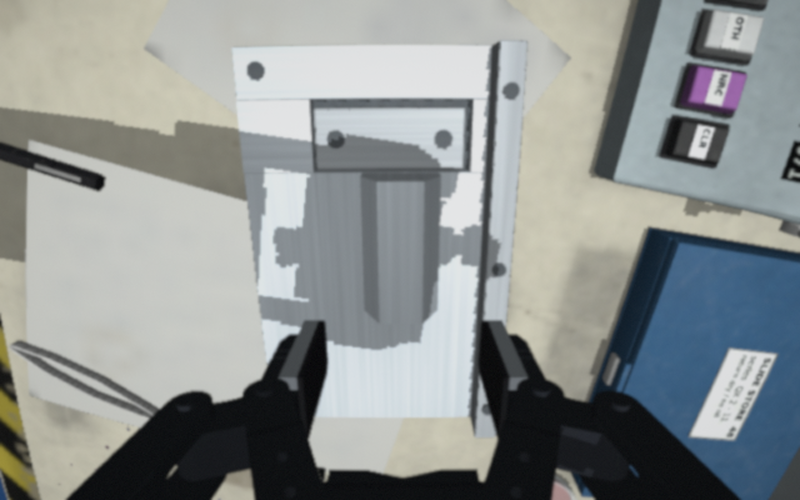

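The block stands on the bed at (362–440, 176–322), parallel to the fence with a small gap to the bar. The bar is flat in the pocket at (315–470, 107–170).

```bash
python3 - <<'E'
from h import *
import pickle
np.set_printoptions(precision=3,suppress=True)
w=pickle.load(open("rel.pkl","rb"))
o=[[-85,125,16],[60,125,38],[75,125,38],[-42.5,96,16],[51.5,96,16],[51.5,54,16],[-42.5,54,16]]
u=np.array([[234,48],[499,43],[527,42],[311,100],[472,98],[470,171],[315,172]])/1.25
x,r=fit(w,o,u,[535,89,.154]);print("jig",x,r.round(1).tolist())
z=28;o=[[42,17,z],[42,-17,z],[-42,-17,z],[-42,17,z]]
b,r=fit(w,o,np.array([[467,107],[470,168],[317,170],[315,109]])/1.25,[528,164,.15]);print("bar",b,r.round(1).tolist())
o=[[-23,42,30],[23,42,30],[-23,-42,30],[-12.5,-42,48]]
k,r=fit(w,o,np.array([[362,176],[440,177],[364,312],[380,322]])/1.25,[543,102,.15]);print("blk",k,r.round(1).tolist())
J=[534.8,89,.153];c,s=np.cos(J[2]),np.sin(J[2]);M=np.array([[c,s],[-s,c]])
for v in(x,b,k):print("in jig",M@(v[:2]-J[:2]))
kk=np.array([10,13]);f=lambda a,b:np.array(J[:2])+M.T@[a,b]
# approach point: jig x -40
go([*f(-40,12.5),110],J[2]+np.pi/2);go([*f(-40,12.5),30],J[2]+np.pi/2)
E
```

```text
jig [535.443  89.033   0.151] [[-2.2, -0.3], [0.5, -2.0], [1.4, -0.7], [-1.3, 0.1], [1.3, 1.5], [0.3, 1.7], [-1.2, 1.0]]
bar [528.825 163.766   0.164] [[0.6, -0.5], [-3.2, 0.4], [1.3, 0.4], [-0.4, -0.3]]
blk [543.37  102.515   0.147] [[-1.1, 0.3], [1.4, -0.3], [0.2, -1.4], [-0.3, 1.6]]
in jig [ 0.641 -0.066]
in jig [ 5.49  74.804]
in jig [10.529 12.051]
shift mm [  1.4 -51.2  23.4] turn [ 0.003  0.001 -0.001] cur [544.1 101.6 133.6] yaw 1.723
shift mm [  1.5 -51.5 103.4] turn [ 0.003  0.001 -0.001] cur [544.1 101.6 133.6] yaw 1.723
```

Request:
send_rows:
  targets:
    - [1, -0.045, 0, 0, 0, 0, 0]
    - [1, -0.04, 0, 0, 0, 0, 0]
    - [1, 0, 0, 0.04, 0, 0, 0]
    - [1, 0, 0, 0.04, 0, 0, 0]
    - [1, 0, 0, 0.022, 0, 0, 0]
    - [1, 0, 0, 0, 0, 0, 0]
    - [1, 0, 0, 0, 0, 0, 0]
    - [1, 0.015, 0, 0, 0, 0, 0]
    - [1, 0.005, 0, 0, 0, 0, 0]
    - [1, 0, 0, 0, 0, 0, 0]

```text
time_s: 21.75
eef_pos: [553.2, 38.0, 29.7]
ee_rot: [0.0, 0.651, 0.759, 0.0]
force: [0.7, -0.2, 0.8]
grip_width: 0.003
grip_force: 0.0
```

```bash
cat >> h.py <<'E'
J=[534.8,89,.153];M=np.array([[np.cos(.153),np.sin(.153)],[-np.sin(.153),np.cos(.153)]])
def st():
    s=ctrl.sense();print("TCP in jig",(M@(s["eef_pos"][:2]-J[:2])).round(1),s["eef_pos"][2].round(1),"F jig",(M@s["force"][:2]).round(2),s["force"][2].round(2),s["grip_width"].round(2),s["time_s"],"yaw err",(s["ee_rot"]).round(3))
E
python3 -c "
from h import *
st()"
```

```text
Traceback (most recent call last):
  File "h.py", line 34, in st
    s=ctrl.sense();print("TCP in jig",(M@(s["eef_pos"][:2]-J[:2])).round(1),s["eef_pos"][2].round(1),"F jig",(M@s["force"][:2]).round(2),s["force"][2].round(2),s["grip_width"].round(2),s["time_s"],"yaw err",(s["ee_rot"]).round(3))
                                                                                                                                                                ^^^^^^^^^^^^^^^^^^^^^
AttributeError: 'float' object has no attribute 'round'
```

Request:
send_rows:
  targets:
    - [1, 0.006, 0, 0, 0, 0, 0]
    - [1, 0.004, 0, 0, 0, 0, 0]
    - [1, 0.001, 0, 0, 0, 0, 0]
    - [1, 0.001, 0, 0, 0, 0, 0]
    - [1, 0.001, 0, 0, 0, 0, 0]
    - [1, 0.001, 0, 0, 0, 0, 0]
    - [1, 0.001, 0, 0, 0, 0, 0]
    - [1, 0.001, 0, 0, 0, 0, 0]
    - [1, 0, 0, 0, 0, 0, 0]
    - [1, 0, 0, 0, 0, 0, 0]

```text
time_s: 23.0
eef_pos: [550.7, 53.2, 29.4]
ee_rot: [-0.0, 0.651, 0.759, 0.0]
force: [0.1, 0.0, -0.7]
grip_width: 0.003
grip_force: 0.0
```

```bash
sed -i 's/s\["grip_width"\].round(2)/s["grip_width"]/' h.py; python3 -c "
from h import *
st()"
```

```text
TCP in jig [ 10.3 -37.8] 29.4 F jig [0.14 0.  ] -0.74 0.0034448716651198 23.0 yaw err [-0.     0.651  0.759  0.   ]
```

Request:
send_rows:
  targets:
    - [1, 0.001, 0, 0, 0, 0, 0]
    - [1, 0.001, 0, 0, 0, 0, 0]
    - [1, 0, 0, 0, 0, 0, 0]
    - [1, 0, 0, 0, 0, 0, 0]
    - [1, 0, 0, 0, 0, 0, 0]
    - [1, 0, 0, 0, 0, 0, 0]
    - [1, 0, 0, 0, 0, 0, 0]
    - [1, 0, 0, 0, 0, 0, 0]
    - [1, 0, 0, 0, 0, 0, 0]
    - [1, 0, 0, 0, 0, 0, 0]

```text
time_s: 24.25
eef_pos: [550.4, 55.1, 29.4]
ee_rot: [-0.0, 0.651, 0.759, 0.0]
force: [0.2, -3.7, 0.3]
grip_width: 0.001
grip_force: 2.0
```

```bash
python3 -c "
from h import *
st()
w=ctrl.capture('wrist')
for q,z in (('block_mid',32),('bar_mid',16)):
  for r in ctrl.landmark_of(q,w)[:2]: print(q,r['score'],r['point'],M@(at(w,r['point'],z)[:2]-J[:2]))
"
```

```text
TCP in jig [ 10.3 -35.9] 29.4 F jig [-0.35 -3.66] 0.28 0.0012198731964802882 24.25 yaw err [-0.     0.651  0.759  0.   ]
block_mid 0.84 [319.0, 160.0] [ 8.82397282 16.26775896]
block_mid 0.42 [430.8, 157.6] [54.84664249 17.30650783]
bar_mid 0.81 [303.6, 9.1] [ 2.66026597 75.75064951]
bar_mid 0.29 [319.4, 151.6] [ 8.87634175 16.74313066]
```

Request:
send_rows:
  targets:
    - [1, -0.02, 0, 0, 0, 0, 0]
    - [1, 0, 0, -0.03, 0, 0, 0]
    - [1, 0, 0, -0.03, 0, 0, 0]
    - [1, 0, -0.05, 0, 0, 0, 0]
    - [1, 0.036, 0, 0, 0, 0, 0]
    - [1, 0.036, 0, 0, 0, 0, 0]
    - [1, 0, 0, 0.04, 0, 0, 0]
    - [1, 0, 0, 0.027, 0, 0, 0]
    - [1, 0, 0, 0, 0, 0, 0]
    - [1, 0, 0, 0, 0, 0, 0]

```text
time_s: 25.65
eef_pos: [493.8, 98.6, 23.4]
ee_rot: [0.0, 0.652, 0.759, 0.0]
force: [-0.4, 0.7, 0.9]
grip_width: -0.002
grip_force: 0.0
```

```bash
python3 -c "
from h import *
st()"
```

```text
TCP in jig [-39.   15.7] 23.4 F jig [-0.29  0.8 ] 0.87 -0.001594645784495447 25.65 yaw err [0.    0.652 0.759 0.   ]
```

Request:
send_rows:
  targets:
    - [1, 0, 0.006, 0, 0, 0, 0]
    - [1, 0, 0.006, 0, 0, 0, 0]
    - [1, 0, 0.004, 0, 0, 0, 0]
    - [1, 0, 0.004, 0, 0, 0, 0]
    - [1, 0, 0.004, 0, 0, 0, 0]
    - [1, 0, 0.004, 0, 0, 0, 0]
    - [1, 0, 0.003, 0, 0, 0, 0]
    - [1, 0, 0.003, 0, 0, 0, 0]
    - [1, 0, 0.002, 0, 0, 0, 0]
    - [1, 0, 0.001, 0, 0, 0, 0]

```text
time_s: 26.9
eef_pos: [529.8, 104.6, 22.4]
ee_rot: [-0.0, 0.651, 0.759, -0.0]
force: [-1.7, -0.9, 2.8]
grip_width: -0.001
grip_force: 0.9
```

```bash
python3 -c "
from h import *
st()
w=ctrl.capture('wrist')
for q,z in (('block_mid',32),('bar_mid',16)):
  for r in ctrl.landmark_of(q,w)[:2]: print(q,r['score'],r['point'],M@(at(w,r['point'],z)[:2]-J[:2]))
"
```

```text
TCP in jig [-2.6 16.2] 22.4 F jig [-1.87 -0.65] 2.82 -0.0013711045683806784 26.9 yaw err [-0.     0.651  0.759 -0.   ]
block_mid 0.77 [401.6, 278.8] [32.12807047 16.68214783]
bar_mid 0.61 [336.8, 137.4] [ 3.50093551 76.20963714]
```

Request:
send_rows:
  targets:
    - [1, 0, 0.001, 0, 0, 0, 0]
    - [1, 0, 0.001, 0, 0, 0, 0]
    - [1, 0, 0.001, 0, 0, 0, 0]
    - [1, 0, 0.001, 0, 0, 0, 0]
    - [1, 0, 0.001, 0, 0, 0, 0]
    - [1, 0, 0, 0, 0, 0, 0]
    - [1, 0, 0, 0, 0, 0, 0]
    - [1, 0, 0, 0, 0, 0, 0]
    - [1, 0, 0, 0, 0, 0, 0]
    - [1, 0, 0, 0, 0, 0, 0]

```text
time_s: 28.3
eef_pos: [534.7, 105.3, 22.4]
ee_rot: [0.0, 0.651, 0.759, 0.0]
force: [-0.4, -0.2, 0.3]
grip_width: -0.0
grip_force: 0.0
```

```bash
python3 -c "
from h import *
st()
w=ctrl.capture('wrist')
for q,z in (('block_mid',32),('bar_mid',16)):
  for r in ctrl.landmark_of(q,w)[:2]: print(q,r['score'],r['point'],M@(at(w,r['point'],z)[:2]-J[:2]))
"
```

```text
TCP in jig [ 2.4 16.2] 22.4 F jig [-0.44 -0.1 ] 0.35 -0.00033510658141148135 28.3 yaw err [0.    0.651 0.759 0.   ]
block_mid 0.6 [399.9, 276.5] [36.25770441 17.79584715]
bar_mid 0.64 [322.5, 138.0] [ 2.34773218 75.93410756]
```

Not on the fence yet. A little further.

Request:
send_rows:
  targets:
    - [1, 0, 0.001, 0, 0, 0, 0]
    - [1, 0, 0.001, 0, 0, 0, 0]
    - [1, 0, 0.001, 0, 0, 0, 0]
    - [1, 0, 0, 0, 0, 0, 0]
    - [1, 0, 0, 0, 0, 0, 0]
    - [1, 0, 0, 0, 0, 0, 0]
    - [1, 0, 0, 0, 0, 0, 0]
    - [1, 0, 0, 0, 0, 0, 0]
    - [1, 0, 0, 0, 0, 0, 0]
    - [1, 0, 0, 0, 0, 0, 0]

```text
time_s: 29.7
eef_pos: [535.4, 105.5, 22.2]
ee_rot: [-0.002, 0.651, 0.759, -0.002]
force: [-12.0, -3.5, 9.9]
grip_width: -0.001
grip_force: 7.7
```

```bash
python3 -c "
from h import *
st()"
```

```text
TCP in jig [ 3.1 16.2] 22.2 F jig [-12.44  -1.65] 9.89 -0.0007349235838881874 29.7 yaw err [-0.002  0.651  0.759 -0.002]
```

Request:
send_rows:
  targets:
    - [1, 0, -0.0055, 0, 0, 0, 0]
    - [1, 0, 0, 0, 0, 0, 0]
    - [1, 0, 0, -0.018, 0, 0, 0]
    - [1, 0, 0, 0, 0, 0, 0]
    - [1, 0, 0.0017, 0.001, 0, 0, 0]
    - [1, 0, 0.0017, 0.001, 0, 0, 0]
    - [1, 0, 0.0017, 0.001, 0, 0, 0]
    - [1, 0, 0.0009, 0.0005, 0, 0, 0]
    - [1, 0, 0, 0, 0, 0, 0]
    - [1, 0, 0, 0, 0, 0, 0]

```text
time_s: 30.95
eef_pos: [538.1, 105.9, 36.9]
ee_rot: [0.0, 0.651, 0.759, 0.0]
force: [-0.0, 0.2, -0.3]
grip_width: 0.0
grip_force: 0.0
```

```bash
python3 -c "
from h import *
st()"
```

```text
TCP in jig [ 5.8 16.2] 36.9 F jig [-0.    0.23] -0.3 0.0004250977380442461 30.95 yaw err [0.    0.651 0.759 0.   ]
```

Request:
send_rows:
  targets:
    - [1, 0, 0.0009, 0.0005, 0, 0, 0]
    - [1, 0, 0.0009, 0.0005, 0, 0, 0]
    - [1, 0, 0.0009, 0.0005, 0, 0, 0]
    - [1, 0, 0.0009, 0.0005, 0, 0, 0]
    - [1, 0, 0, 0, 0, 0, 0]
    - [1, 0, 0, 0, 0, 0, 0]
    - [1, 0, 0, 0, 0, 0, 0]
    - [1, 0, 0, 0, 0, 0, 0]
    - [1, 0, 0, 0, 0, 0, 0]
    - [1, 0, 0, 0, 0, 0, 0]

```text
time_s: 32.2
eef_pos: [541.6, 106.4, 34.9]
ee_rot: [-0.0, 0.651, 0.759, -0.0]
force: [0.1, 0.3, 0.4]
grip_width: -0.003
grip_force: 0.0
```

```bash
python3 -c "
from h import *
st()
w=ctrl.capture('wrist')
for q,z in (('block_mid',32),('bar_mid',16)):
  for r in ctrl.landmark_of(q,w)[:2]: print(q,r['score'],r['point'],M@(at(w,r['point'],z)[:2]-J[:2]))
"
```

```text
TCP in jig [ 9.4 16.1] 34.9 F jig [0.17 0.32] 0.39 -0.002605613068941401 32.2 yaw err [-0.     0.651  0.759 -0.   ]
block_mid 0.8 [380.2, 263.9] [36.63128819 17.19528509]
bar_mid 0.92 [311.2, 131.2] [ 4.23615041 77.22784132]
```

Request:
send_rows:
  targets:
    - [1, 0, 0, -0.006, 0, 0, 0]
    - [1, 0, 0.001, 0.0006, 0, 0, 0]
    - [1, 0, 0.001, 0.0006, 0, 0, 0]
    - [1, 0, 0.001, 0.0006, 0, 0, 0]
    - [1, 0, 0.001, 0.0006, 0, 0, 0]
    - [1, 0, 0.001, 0.0006, 0, 0, 0]
    - [1, 0, 0, 0, 0, 0, 0]
    - [1, 0, 0, 0, 0, 0, 0]
    - [1, 0, 0, 0, 0, 0, 0]
    - [1, 0, 0, 0, 0, 0, 0]

```text
time_s: 33.6
eef_pos: [544.9, 106.9, 38.8]
ee_rot: [-0.001, 0.651, 0.759, -0.002]
force: [-15.2, -3.5, 18.8]
grip_width: -0.001
grip_force: 11.0
```

```bash
python3 -c "
from h import *
st()"
```

```text
TCP in jig [12.7 16.2] 38.8 F jig [-15.59  -1.09] 18.79 -0.0005799188448988399 33.6 yaw err [-0.001  0.651  0.759 -0.002]
```

Request:
send_rows:
  targets:
    - [1, 0, 0, 0, 0, 0, 0]
    - [1, 0, 0, 0, 0, 0, 0]
    - [1, 0, 0, 0, 0, 0, 0]
    - [1, 0, 0, 0, 0, 0, 0]
    - [1, 0, 0, 0, 0, 0, 0]
    - [1, 0, 0, 0, 0, 0, 0]
    - [1, 0, 0, 0, 0, 0, 0]
    - [1, 0, 0, 0, 0, 0, 0]
    - [1, 0, 0, 0, 0, 0, 0]
    - [1, 0, 0, 0, 0, 0, 0]

```text
time_s: 34.85
eef_pos: [544.9, 106.9, 38.8]
ee_rot: [-0.001, 0.651, 0.759, -0.002]
force: [-13.2, -3.6, 18.3]
grip_width: -0.003
grip_force: 11.0
```

```bash
python3 -c "
from h import *
st()
for n in('wrist','top'):
 w=ctrl.capture(n)
 for q,z in (('block_mid',32),('bar_mid',16)):
  for r in ctrl.landmark_of(q,w)[:2]: print(n,q,r['score'],M@(at(w,r['point'],z)[:2]-J[:2]))
"
```

```text
TCP in jig [12.7 16.2] 38.8 F jig [-13.59  -1.58] 18.28 -0.003390365878020624 34.85 yaw err [-0.001  0.651  0.759 -0.002]
wrist block_mid 0.71 [38.02603224 17.90091966]
wrist bar_mid 0.93 [ 2.95946905 75.96112632]
top block_mid 0.63 [  15.95242113 -521.13884903]
top block_mid 0.52 [ 4.4683848  -1.93939228]
top bar_mid 0.76 [ 65.51586675 232.58260061]
top bar_mid 0.74 [-156.36807303  311.61094556]
```

The push is steady, and the block and bar are where they belong, so I'm handing in.

```bash
python3 -c "
from rig import ctrl
print(ctrl.finish_job())"
```

```text
the job is handed in; nothing more can be done
None
```

I handed the job in at about 35 s with the bar in the pocket and released. The block is against fence and bar under a steady slanting push, about 14 N toward the fence and 18 N down at the wrist; the hand-in gave no verdict, and I took no picture of the bystanders afterwards.

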